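Run two bench sliders through their travel and mark the one that binds

TASK

Two slide units on the bench are up for inspection, and one of them binds: push each unit's orange slider knob away from its round marker dish as far as it will go, to the far end of the scale if it runs free, and leave it there. Then set the red marker upright in the round dish of the unit whose slider stuck partway; leave the green marker out of the dishes.

Things in the scene. Friction and masses are not known exactly. Their poses are not given: they have to be found in the camera images.
- fader_a: one of two identical-looking slide units, screwed down: grey box with blue top plate, 220 (x) x 76 (y) x 30 mm high. Origin: centre of the underside; x: direction of travel, away from the dish; z up. At x = -72 on the top plate is the dish (see its point). Which unit binds is not told: it shows only when the knobs are pushed.
- fader_b: the other slide unit, identical in looks, sizes and axes to fader_a.
- fader_a_knob (a joint): travel of fader_a's orange knob in m: 0 at the dish end (starts 0 to 0.015), 0.100 at the far end; the binding one jams hard about halfway. Knob: 26 long (x) x 20 wide (y), from z = 33 to 60 mm, white line across its top, centre at unit x = -12 mm + this value, y = 0. Friction about 1.5 N; it stays where left.
- fader_b_knob (a joint): the same for fader_b.
- marker_red: loose red plastic marker, 40 g, like a squat pawn: round foot 34 diameter x 8 high, neck, round grip 22 diameter from z = 21 to its flat top at z = 40. Origin: centre of the underside; z up. It stands upright on the bench; a green one of the same shape stands nearby.
- fader_a_seat (a point): centre of the floor of fader_a's marker dish, 30 mm above the bench, on the top plate: a round white rim of 60 mm inner diameter, 5 high, 4 thick, round it.
- fader_b_seat (a point): the same for fader_b.
- marker_green: loose green marker of the same shape and size as the red one; not needed.
There are look-alikes about, which are no part of the job. Leave any black or blue look-alike of the marker_red alone.

How it is judged:
On the way, in this order (a step that is already met when the one before it is completed fails the run):
1. both sliders stand pushed out as far as they go: the free one at the far end, the other at its jam (((value of joint fader_b_knob above 0.088 m and value of joint fader_a_knob between 0.033 and 0.06 m) or (value of joint fader_a_knob above 0.088 m and value of joint fader_b_knob between 0.033 and 0.06 m))), for 0.2 s.
2. the red marker is in the dish of the binding unit (((value of joint fader_b_knob above 0.088 m and value of joint fader_a_knob between 0.033 and 0.06 m and horizontal distance between marker_red and fader_a_seat below 0.017 m and height (world z) of marker_red between 0.026 and 0.034 m) or (value of joint fader_a_knob above 0.088 m and value of joint fader_b_knob between 0.033 and 0.06 m and horizontal distance between marker_red and fader_b_seat below 0.017 m and height (world z) of marker_red between 0.026 and 0.034 m))), for 0.2 s.
At the end, for the whole second after the job is handed in: The free slider is within 12 mm of the far end of its travel, the binding one has been pushed to its jam (between 33 and 60 mm of travel), and the red marker stands upright (within 8 degrees), released and at rest, on the floor of the binding unit's dish, within 17 mm of its centre (((value of joint fader_b_knob above 0.088 m and value of joint fader_a_knob between 0.033 and 0.06 m and horizontal distance between marker_red and fader_a_seat below 0.017 m and height (world z) of marker_red between 0.026 and 0.034 m) or (value of joint fader_a_knob above 0.088 m and value of joint fader_b_knob between 0.033 and 0.06 m and horizontal distance between marker_red and fader_b_seat below 0.017 m and height (world z) of marker_red between 0.026 and 0.034 m)) and angle between marker_red's own z axis and vertical below 0.15 rad and linear speed of marker_red below 0.02 m/s); the robot touches nothing.
It fails at once if the green marker is put into a dish ((horizontal distance between marker_green and fader_a_seat below 0.03 m and height (world z) of marker_green below 0.035 m) or (horizontal distance between marker_green and fader_b_seat below 0.03 m and height (world z) of marker_green below 0.035 m)).
It also fails if it takes over 58 s, if anything falls off the work surface, if the arm or the gripper's body presses on something with over 40 N, if the wrist force passes 120 N, or if a joint passes its speed limit or range.

ROBOT

A 6-joint arm with a two-finger parallel gripper is mounted at the origin on a cart in front of the work surface, level with it; the furniture and walls round the work are solid. World frame = base frame: x ahead of the robot, y to its left, z up, the work surface at z = 0. Lengths are in m, angles in rad, forces in N, time in s.
With the tool pointing down it reaches from about 0.4 to 0.825 m from the base axis. Payload 7 kg.
Tool frame: the origin (TCP) lies at the very end of the fingers, on their centre line; the grasp point (between the pads) lies 19 mm behind it (grip_depth is the z of the grasp point in the tool frame, in m); z points along the fingers, y is the line along which they close (so a half turn about z gives the same grasp; the last joint's range is limited). The gripper opens to 85 mm and grips with 20 to 120 N. Pads are 22 mm wide; open, the fingers measure 114 mm over their backs; the gripper's body (76 mm by 85 mm) begins 54 mm behind the grasp point. The pads swing forward as they close: fully open they stand 13 mm farther back than shut.
Start: joints at [1.554, 0.359, 0.012, 0, -1.224, -0.288], TCP at [0.203, 0.644, 0.202] pointing down, gripper open.
Joint ranges: [-3.07, 3.07], [-1.43, 2.12], [-1.02, 1.25], [-3.03, 1.67], [-3.05, -0], [-3.03, 3.03]. Speed limits (rad/s): [2.39, 2.39, 3.01, 3.14, 3.14, 3.14].

INTERFACE

Orientations are given as a unit quaternion [x, y, z, w].
In Python, from rig import * gives the robot as it stands.
- The arm moves only by the tool servo_tool, never from a script. Its argument "moves" is one flat list of numbers, 5 for each row, row after row: the shift along the tool's x, y, z scaled (see below), then the turn about the tool's z scaled (see below), then the finger opening in mm, from 0 to 85.4. In form: [x, y, z, yaw, claw, x, y, z, yaw, claw, ...]. A call has 1 to 12 rows; each row is the pose to reach, as a shift and turn from the pose commanded when the call began, along the tool's axes at that moment; what a row does not reach only later rows make up. The controller multiplies each number of a shift by 200 mm and each number of a turn by pi/2 rad. A row lasts 1/8 s, in which the tool goes at most 62.5 mm and 10.7 degrees, less where a joint would pass 70% of its speed; a pose out of reach is approached as far as the arm can. A call with a number of a shift or a turn outside -1 to 1 is refused whole. A call with a gripper value outside its range is refused whole. The fingers move at their own pace and stop on an object; the grip force is fixed at half the most. Time passes only in rows, so rows that repeat a pose let the fingers close. It gives the time, the measured TCP pose, the force, the opening and the grip force at its end, in the units of the state.
- observe(): the state, without advancing time (a new reading comes with each control period).
- snapshot(name): name is "side" or "top" or "wrist"; returns a dict with "image" (420x560x3 uint8, blue, green, red), "depth" (420x560 float32, m along the optical axis (not along the pixel's ray), 0 where there is no reading), "fovy" (degrees; the focal length in pixels is half the picture's height over the tangent of half this angle, whatever the lens; pixels are square), "cx", "cy" (the principal point, pixels), "k1" (the pictures are not rectified: a ray, as slopes to the right and down, at radius r is drawn at 1 + k1 r^2 times it, then the intrinsics apply), "T" (4x4, takes a point from camera to world coordinates). Camera axes: x right, y up, looking along -z (the intrinsics and any distortion apply to the point x, -y, -z); pixel columns grow to the right and rows downward; lengths in m; the calibration is good to about 2 mm. A picture is of the moment at which its call begins.
- sign_off(): hands the job in; it is judged then, once.
The state is a dict: "time_s": time; "qpos": joint angles; "qvel": joint speeds; "joint_efforts": joint torques, N m; "eef_pos": TCP position; "eef_rot": TCP orientation; "force": force on the tool from outside, world axes, zero at the start; "ft_torque": the same for the moment, N m; "grip_width": finger opening in m; "grasp_force": force on a finger pad.
Only numpy, scipy, OpenCV 4.12 (cv2) and the standard library are available. Lean on these libraries where they do the work, as an engineer would, in place of code of your own. Each camera call takes 0.05 s, during which the arm holds its last target. There are 200 camera calls.

## Working session

There is one attempt and no reset: what is moved stays moved. The work goes in short steps, Python scripts to look and compute and a tool call to move; the robot and the scene stay as the last step left them, time stands still between calls to the robot, and variables do not carry over. Pictures are saved under pics/ and viewed, at most 13 in all, crops included, and the job is handed in when it is done.

Besides the shell and the picture viewer there is one more tool, called by a JSON object that holds its "fn" and its "kwargs", one argument or row to a line. servo_tool: Moves the arm, as the interface text tells. Shifts and turns lie within -1 to 1; 1 stands for 200 mm of shift or pi/2 rad of turn. Its arguments: {"type":"object","properties":{"moves":{"type":"array","items":{"type":"number"}}},"required":["moves"]}

```bash
mkdir -p pics; cat > h.py <<'E'
from rig import *
import numpy as np, cv2
def snap(n,f=None):
    s=snapshot(n)
    if f: cv2.imwrite('pics/'+f,s['image'])
    return s
def ray(s,u,v):
    f=s['image'].shape[0]/2/np.tan(np.radians(s['fovy'])/2)
    d=np.array([(u-s['cx'])/f,(v-s['cy'])/f]); p=d.copy()
    for _ in range(20): p=d/(1+s['k1']*(p@p))
    T=s['T']; return T[:3,3],T[:3,:3]@np.array([p[0],-p[1],-1.])
def onz(s,u,v,z):
    o,d=ray(s,u,v); return o+d*(z-o[2])/d[2]
def blobs(s,lo,hi,amin=40):
    hsv=cv2.cvtColor(s['image'],cv2.COLOR_BGR2HSV)
    m=cv2.inRange(hsv,np.array(lo),np.array(hi))
    n,l,st,c=cv2.connectedComponentsWithStats(m)
    return [(st[i,4],c[i].round(1),st[i,:4]) for i in range(1,n) if st[i,4]>=amin]
E
python3 - <<'E'
from h import *
a=snap('top','top.png');b=snap('side','side.png')
for n,s in(('top',a),('side',b)):
    print(n,s['fovy'],s['k1'],s['T'].round(3).tolist())
o=observe();print(o)
E
```

```text
top 42.99697994012835 -0.060584250604190926 [[0.025, 0.981, -0.19, 0.324], [-0.999, 0.029, 0.016, 0.017], [0.022, 0.189, 0.982, 1.342], [0.0, 0.0, 0.0, 1.0]]
side 49.383932010946474 -0.044581620249742 [[-0.991, 0.082, -0.11, 0.412], [-0.137, -0.64, 0.756, 0.99], [-0.008, 0.764, 0.645, 0.912], [0.0, 0.0, 0.0, 1.0]]
{'time_s': 0.1, 'qpos': array([ 1.55412261e+00,  3.59309588e-01,  1.11550492e-02, -3.22917926e-04,
       -1.22409898e+00, -2.88094564e-01]), 'qvel': array([-0.00019615, -0.0027825 ,  0.00264271,  0.00095195, -0.00141683,
        0.00017293]), 'joint_efforts': array([-2.65801893e-03, -5.84763730e+01,  2.94109637e+01,  6.95441857e+00,
       -3.15935540e-03,  1.06511258e-06]), 'eef_pos': array([0.20243386, 0.64343214, 0.20146047]), 'eef_rot': array([ 9.88403367e-01, -1.51849367e-01, -5.18415930e-05,  7.42435292e-04]), 'force': array([ 0.04804335, -0.3557727 ,  0.06638901]), 'ft_torque': array([-0.02647386,  0.04025368, -0.00075782]), 'grasp_force': 0.0, 'grip_width': 0.08580852799989656}
```

View pics/top.png

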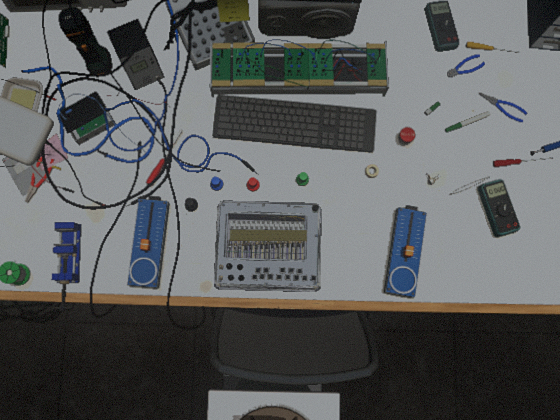

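View pics/side.png

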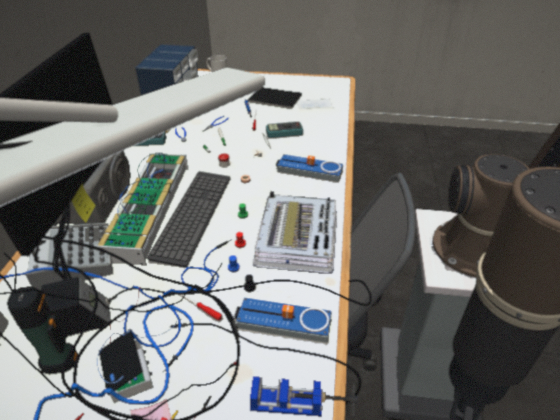

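The top view shows two slide units: left with dish (144,271) and knob (145,245), right with dish (403,280) and knob (408,251). Marker candidates are red (253,184), green (303,179), blue (216,184) and black (191,204), plus a flat red button at (407,135). Only (253,184) is red with the pawn shape. I'll measure these and confirm with a crop.

```bash
python3 - <<'E'
from h import *
a=snap('top');b=snap('side')
for n,s in(('top',a),('side',b)):
  for nm,lo,hi,z in(('orange',(8,150,120),(16,255,255),.06),('red',(0,150,80),(5,255,255),.04),('red2',(174,150,80),(180,255,255),.04),('green',(50,120,60),(75,255,255),.04),('blue',(100,130,60),(112,255,255),.03)):
    for A,c,bb in blobs(s,lo,hi,50 if n=='top' else 40):
      if n=='top' and c[1]<120 : continue
      print(n,nm,A,c,bb,onz(s,*c,z).round(3))
# unit plates
hsv=cv2.cvtColor(a['image'],cv2.COLOR_BGR2HSV)
m=cv2.inRange(hsv,(100,110,50),(116,255,255))
for x0,x1 in((120,180),(380,440)):
  mm=np.zeros_like(m);mm[190:305,x0:x1]=m[190:305,x0:x1]
  mm=cv2.morphologyEx(mm,cv2.MORPH_OPEN,np.ones((3,3)))
  mm=cv2.morphologyEx(mm,cv2.MORPH_CLOSE,np.ones((5,5)))
  n,l,st,c=cv2.connectedComponentsWithStats(mm); i=1+st[1:,4].argmax()
  P=np.argwhere(l==i)[:,::-1].astype(np.float32)
  r=cv2.minAreaRect(np.array([onz(a,*p,.03)[:2]*1000 for p in P],np.float32)); print(r)
  # dish: white pixels nearby
  w=(hsv[...,1]<70)&(hsv[...,2]>120)
  print(onz(a,*( (144,271) if x0<200 else (403,280)),.033).round(3))
c=np.hstack([a['image'][160:300,120:330],a['image'][160:300,350:450]])
cv2.imwrite('pics/crop.png',cv2.resize(c,None,fx=2.5,fy=2.5,interpolation=cv2.INTER_CUBIC))
E
```

```text
top red 71 [507.3 161.9] [495 160  26   6] [ 0.735 -0.587  0.04 ]
top red 64 [154.2 173. ] [147 164  14  19] [0.675 0.319 0.04 ]
top red 79 [252.9 183.7] [247 178  12  13] [0.655 0.069 0.04 ]
top green 189 [ 90.8 125.2] [ 76 115  29  22] [0.798 0.492 0.04 ]
top green 57 [303.  177.7] [298 173  10  12] [ 0.675 -0.057  0.04 ]
top green 374 [ 12.  272.2] [  0 262  29  22] [0.415 0.652 0.04 ]
top blue 427 [ 87.3 126.4] [57 75 83 81] [0.798 0.505 0.03 ]
top blue 54 [148.7 124.8] [142 117  13  17] [0.807 0.345 0.03 ]
top blue 145 [136.9 152.5] [107 135  47  28] [0.731 0.37  0.03 ]
top blue 76 [551.9 146. ] [544 142  16   9] [ 0.786 -0.717  0.03 ]
top blue 60 [216.  180.9] [211 177  12   9] [0.662 0.163 0.03 ]
top blue 1212 [149.3 229.7] [131 200  36  68] [0.532 0.323 0.03 ]
top blue 1223 [407.5 239.2] [389 209  37  67] [ 0.526 -0.323  0.03 ]
top blue 396 [142.9 270.6] [132 260  23  23] [0.43  0.332 0.03 ]
top blue 398 [402.7 279.3] [392 268  22  23] [ 0.426 -0.309  0.03 ]
side orange 42 [290.  310.9] [288 306   5  11] [0.487 0.334 0.06 ]
side red 43 [223.4 157.3] [219 155   9   6] [ 0.798 
[... 958 characters left out ...]
lue 706 [143.8 362.5] [ 71 303 123 101] [0.788 0.492 0.03 ]
side blue 315 [314.1 318.9] [303 311  23  17] [0.43  0.326 0.03 ]
side blue 149 [255.5 397.1] [251 378  17  33] [0.533 0.537 0.03 ]
side blue 195 [284.  400.1] [274 380  24  34] [0.474 0.536 0.03 ]
side blue 243 [311.2 401.8] [291 383  30  33] [0.419 0.532 0.03 ]
side blue 80 [267.2 395. ] [262 390  14  11] [0.51  0.529 0.03 ]
side blue 129 [ 47.9 402.6] [ 34 392  37  28] [0.951 0.61  0.03 ]
((500.5447692871094, 325.96856689453125), (70.3694076538086, 213.87997436523438), 86.62310028076172)
[0.429 0.328 0.033]
((496.3275146484375, -318.1478271484375), (71.12073516845703, 214.58248901367188), 80.59332275390625)
[ 0.424 -0.309  0.033]
```

View pics/crop.png

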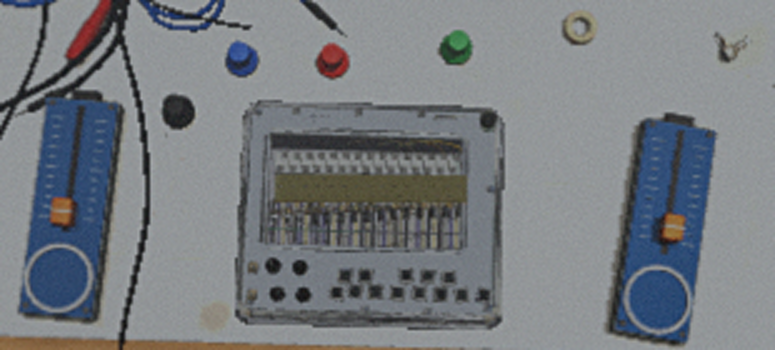

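The crop confirms the red pawn marker at crop (332,60), full picture (253,184). Both units have their knobs at the dish end. Next I'll work out the moves.

```bash
cat >> h.py <<'E'
from scipy.spatial.transform import Rotation as R
def rel(x,y,z,yaw_deg,o=None):
    o=o or observe(); r=R.from_quat(o['eef_rot']); X=r.as_matrix()[:,0]
    d=r.inv().apply(np.array([x,y,z])-o['eef_pos'])
    dy=(yaw_deg-np.degrees(np.arctan2(X[1],X[0]))+180)%360-180
    print('shift',(d/.2).round(3),'yaw',round(-dy/90,3),'| now',o['eef_pos'].round(4),'F',o['force'].round(1),'t',o['time_s'])
def unit(cx,cy,yaw,ux,uy=0):
    a=np.radians(yaw); return cx+ux*np.cos(a)-uy*np.sin(a),cy+ux*np.sin(a)+uy*np.cos(a)
E
python3 - <<'E'
from h import *
rel(*unit(.5005,.326,-3.5,-.055),.13,-3.5)
a=snap('top')['depth']; print(a[100:150,0:50].min(), a[60:330:30,60:560:50].round(2))
E
```

```text
shift [1.631 1.134 0.36 ] yaw -0.155 | now [0.2025 0.6436 0.2017] F [0.8 0.5 0.4] t 0.2
0.0 [[1.44 1.41 1.45 1.38 1.38 1.39 1.45 1.46 1.46 1.46]
 [1.36 1.42 1.43 1.38 1.4  1.41 1.4  0.   1.44 1.45]
 [1.36 1.38 1.37 1.41 1.4  1.4  1.4  1.42 1.43 1.43]
 [1.39 1.39 1.39 1.4  1.4  1.41 1.4  1.41 1.41 1.42]
 [1.37 1.37 1.37 1.38 1.38 1.39 1.39 1.39 1.39 1.39]
 [1.36 1.36 1.33 1.37 1.3  1.32 1.38 1.35 1.38 1.35]
 [1.31 1.35 1.32 1.35 1.29 1.29 1.36 1.33 1.36 1.37]
 [1.32 1.33 1.32 1.34 1.28 1.28 1.34 1.31 1.35 1.36]
 [1.31 1.32 1.32 1.32 1.33 1.33 1.33 1.34 1.34 1.34]]
```

{"fn": "servo_tool", "kwargs": {
  "moves": [0.25,0.2,0,-0.1,0,0.5,0.4,0,-0.155,0,0.8,0.57,0,-0.155,0,0.8,0.57,0,-0.155,0]
}}

```text
time_s: 0.75
eef_pos: [0.3228, 0.4844, 0.2029]
eef_rot: [0.999, -0.032, 0.0, -0.0]
force: [0.2, 0.6, -0.1]
grip_width: 0.0124
grasp_force: 0.0
```

```bash
python3 - <<'E'
from h import *
rel(*unit(.5005,.326,-3.5,-.055),.13,-3.5)
E
```

```text
shift [0.662 0.734 0.364] yaw -0.002 | now [0.3228 0.4844 0.2029] F [ 0.2  0.6 -0.1] t 0.75
```

{"fn": "servo_tool", "kwargs": {
  "moves": [0.2,0.22,0.1,0,0,0.4,0.44,0.2,0,0,0.6,0.66,0.36,0,0,0.662,0.734,0.36,0,0,0.662,0.734,0.36,0,0]
}}

```text
time_s: 1.38
eef_pos: [0.4448, 0.3313, 0.1297]
eef_rot: [0.999, -0.032, -0.0, 0.0]
force: [-0.7, 0.5, 0.9]
grip_width: -0.0002
grasp_force: 0.0
```

```bash
python3 - <<'E'
from h import *
rel(*unit(.5005,.326,-3.5,-.055),.044,-3.5)
s=snap('wrist','w1.png'); print(s['T'].round(3))
E
```

```text
shift [0.005 0.009 0.429] yaw -0.002 | now [0.4448 0.3313 0.1297] F [-0.7  0.5  0.9] t 1.375
[[-0.063  0.958  0.281  0.515]
 [-0.998 -0.061 -0.018  0.328]
 [ 0.    -0.282  0.959  0.301]
 [ 0.     0.     0.     1.   ]]
```

View pics/w1.png

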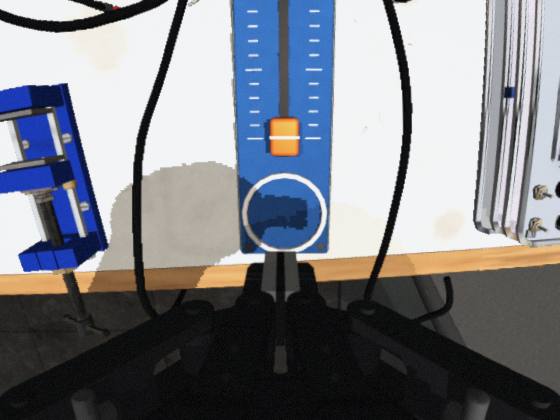

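The wrist view shows the knob at (285,136), its white line at row 138, the dish centred at (285,213) and the fingertips at (282,255). Next I'll convert these to positions.

```bash
cat >> h.py <<'E'
def look(plate_z=.03):
    s=snap('wrist'); hsv=cv2.cvtColor(s['image'],cv2.COLOR_BGR2HSV)
    k=[b for b in blobs(s,(5,140,120),(20,255,255),300) if b[1][1]<250 and b[0]<4000]
    for b in k: 
        x,y,w,h=b[2]; print('knob',b[0],b[1],b[2],onz(s,x+w/2,y+h/2,.06).round(4),'near edge',onz(s,x+w/2,y+h,.055).round(4))
    m=cv2.inRange(hsv,(0,0,170),(180,60,255))
    cs,_=cv2.findContours(m,cv2.RETR_CCOMP,cv2.CHAIN_APPROX_NONE)
    for c in cs:
        if len(c)<60: continue
        e=cv2.fitEllipse(c); A=cv2.contourArea(c)
        if abs(A/(np.pi*e[1][0]*e[1][1]/4)-1)<.06 and 40<e[1][1]<150: print('ell',np.round(e[0],1),np.round(e[1],1),onz(s,*e[0],.035).round(4))
    return s
E
python3 - <<'E'
from h import *
look(); s=snap('wrist')
print(onz(s,283,60,.03),onz(s,283,0,.03),onz(s,285,138,.06),onz(s,285,213,.035))
E
```

```text
knob 458 [285.2 125.9] [272 117  29  18] [0.5003 0.3256 0.06  ] near edge [0.4939 0.3259 0.055 ]
knob 429 [285.4 146.6] [272 139  28  16] [0.4863 0.3268 0.06  ] near edge [0.4801 0.3271 0.055 ]
ell [50.6  9. ] [ 19.4 100.1] [0.5963 0.4909 0.035 ]
[0.54590411 0.32582165 0.03      ] [0.58676364 0.32338535 0.03      ] [0.49213761 0.32785779 0.06      ] [0.43096668 0.33105615 0.035     ]
```

{"fn": "servo_tool", "kwargs": {
  "moves": [0.01,0.01,0.2,0,0,0.01,0.01,0.4,0,0,0.02,0.01,0.43,0,0,0.02,0.01,0.43,0,0,0.06,0.01,0.43,0,0,0.1,0.01,0.43,0,0,0.14,0.01,0.43,0,0,0.18,0.01,0.43,0,0,0.22,0.01,0.43,0,0,0.25,0.01,0.43,0,0,0.27,0.01,0.43,0,0]
}}

```text
time_s: 2.9
eef_pos: [0.4983, 0.327, 0.0442]
eef_rot: [1.0, -0.031, -0.0, 0.0]
force: [0.3, 0.2, 0.5]
grip_width: 0.0002
grasp_force: 0.0
```

```bash
python3 - <<'E'
from h import *
look();rel(*unit(.503,.3267,-3.5,.0),.044,-3.5)
E
```

```text
knob 383 [284.4 245.6] [265 239  38  22] [0.5014 0.3259 0.06  ] near edge [0.4933 0.3264 0.055 ]
shift [0.022 0.001 0.001] yaw -0.0 | now [0.4986 0.3271 0.0442] F [0.6 0.7 0.4] t 2.95
```

```bash
python3 - <<'E'
from h import *
snap('wrist','w2.png')
E
```

```text
(no output)
```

View pics/w2.png

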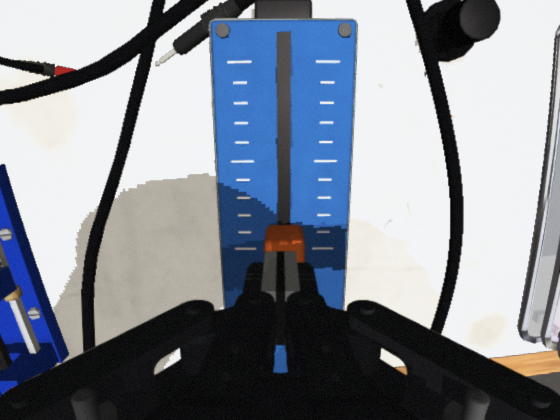

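The knob sits at (284,240) directly ahead of the fingertips at (282,258). I'll use depth to tell how far it has moved.

```bash
python3 - <<'E'
from h import *
s=snap('wrist'); D=s['depth']
for v in range(205,330,6):
    o,d=ray(s,284,v); print(v,s['image'][v,284],(o+d*D[v,284]).round(4))
E
```

```text
205 [46 45 47] [0.5151 0.3249 0.0301]
211 [44 44 48] [0.5117 0.3251 0.0301]
217 [41 42 44] [0.5082 0.3253 0.0301]
223 [16 12 20] [0.5047 0.3255 0.0302]
229 [16 39 85] [0.5061 0.3256 0.0437]
235 [17 41 91] [0.5061 0.3256 0.0523]
241 [ 24  63 143] [0.5055 0.3257 0.0587]
247 [ 24  57 127] [0.5025 0.3259 0.0589]
253 [41 42 42] [0.5088 0.3258 0.0803]
259 [36 39 39] [0.5085 0.3258 0.0856]
265 [37 42 42] [0.5085 0.3259 0.0911]
271 [32 34 35] [0.5084 0.3259 0.0958]
277 [28 29 30] [0.5086 0.326  0.1011]
283 [27 28 29] [0.509  0.326  0.1062]
289 [18 14 16] [0.5086 0.3261 0.1098]
295 [29 32 33] [0.5073 0.3262 0.1113]
301 [24 24 27] [0.5049 0.3263 0.1112]
307 [12 11 11] [0.5017 0.3265 0.1099]
313 [15 15 16] [0.4993 0.3266 0.1099]
319 [20 20 23] [0.498  0.3267 0.1116]
325 [20 18 21] [0.4952 0.3269 0.111 ]
```

```bash
python3 - <<'E'
from h import *
s=snap('side');c=s['image'][230:350,210:350]
cv2.imwrite('pics/s2.png',cv2.resize(c,None,fx=4.5,fy=4.5,interpolation=cv2.INTER_CUBIC))
print(observe())
E
```

```text
{'time_s': 3.1, 'qpos': array([ 9.09093672e-01,  3.76102640e-01, -3.61633363e-01, -1.14237574e-04,
       -8.33293026e-01,  6.00289702e-01]), 'qvel': array([ 0.00434316, -0.00263885, -0.0035494 ,  0.00170355, -0.00085436,
        0.00031653]), 'joint_efforts': array([-1.50685972e-01, -5.32261312e+01,  2.32321036e+01,  5.48978269e+00,
        4.62530530e-03,  1.23680822e-02]), 'eef_pos': array([0.4977996 , 0.32706972, 0.04420989]), 'eef_rot': array([ 9.99527405e-01, -3.07400466e-02, -1.02773376e-04,  6.90082397e-05]), 'force': array([-1.04315959,  0.30834763, -1.00984264]), 'ft_torque': array([-0.00306776, -0.00096285, -0.00721198]), 'grasp_force': 0.0, 'grip_width': 0.00013155353977764434}
```

View pics/s2.png

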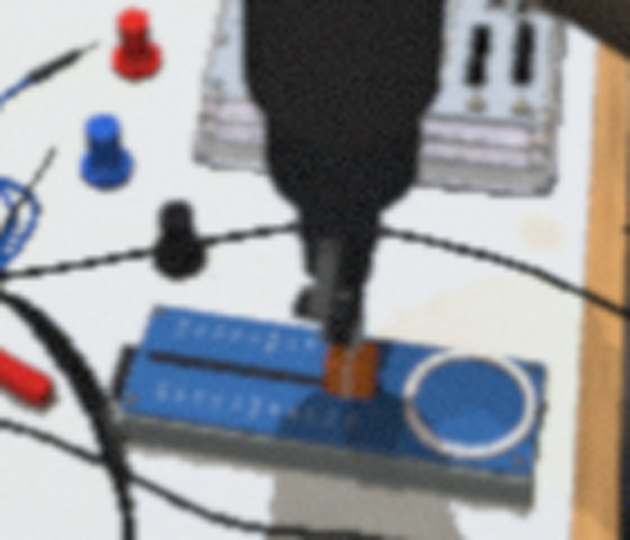

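The side view shows the fingertips at crop (340,345), over the knob top rather than behind it. I'll check their true height.

```bash
python3 - <<'E'
from h import *
s=snap('side'); D=s['depth']
for u in (282,285,288):
  for v in range(285,319,3):
    o,d=ray(s,u,v); print(u,v,s['image'][v,u],(o+d*D[v,u]).round(4))
E
```

```text
282 285 [66 65 64] [0.5007 0.363  0.182 ]
282 288 [82 82 81] [0.5003 0.3667 0.1768]
282 291 [84 84 81] [0.4994 0.3734 0.1752]
282 294 [81 80 78] [0.4989 0.3774 0.1703]
282 297 [74 75 74] [0.4986 0.3797 0.1635]
282 300 [64 63 61] [0.4978 0.3859 0.1614]
282 303 [73 69 67] [0.5042 0.3406 0.0945]
282 306 [113  84  71] [0.5043 0.3402 0.0833]
282 309 [100  76 101] [0.5059 0.3296 0.0588]
282 312 [ 83  75 107] [0.5052 0.3345 0.0539]
282 315 [ 45  62 101] [0.5052 0.3352 0.0436]
282 318 [97 64 42] [0.5056 0.3325 0.0285]
285 285 [47 47 45] [0.4939 0.3673 0.188 ]
285 288 [45 44 42] [0.4938 0.368  0.1792]
285 291 [44 41 43] [0.4972 0.342  0.1387]
285 294 [47 46 46] [0.4938 0.3676 0.1595]
285 297 [44 48 45] [0.4919 0.3822 0.1676]
285 300 [42 37 37] [0.4911 0.3886 0.1658]
285 303 [30 27 24] [0.4973 0.3412 0.0964]
285 306 [29 36 56] [0.4977 0.3385 0.0823]
285 309 [ 25  62 117] [0.4124 0.9903 0.9118]
285 312 [ 40  70 120] [0.4981 0.3357 0.0567]
285 315 [ 43  72 122] [0.4981 0.3351 0.0447]
285 318 [90 70 67] [0.4984 0.3329 0.0303]
288 285 [27 24 25] [0.4891 0.3549 0.1746]
288 288 [32 32 29] [0.4889 0.3559 0.166 ]
288 291 [29 33 31] [0.4903 0.3442 0.1424]
288 294 [33 33 30] [0.4906 0.3413 0.1288]
288 297 [33 31 31] [0.4883 0.3601 0.1416]
288 300 [32 27 27] [0.4884 0.3593 0.1304]
288 303 [61 62 62] [0.4916 0.3323 0.0864]
288 306 [66 70 76] [0.4915 0.333  0.0764]
288 309 [ 62  79 116] [0.4919 0.329  0.0603]
288 312 [ 50  80 127] [0.491  0.3361 0.0583]
288 315 [ 46  74 120] [0.4915 0.3319 0.0417]
288 318 [65 60 68] [0.4913 0.3331 0.0317]
```

The fingertips' visible end is about 25 mm above the reported TCP, so they passed over the knob. I'll lift, step back, lower and measure.

{"fn": "servo_tool", "kwargs": {
  "moves": [0,0,-0.1,0,0,-0.1,0,-0.1,0,0,-0.2,0,-0.1,0,0,-0.2,0,0.0,0,0,-0.2,0,0.04,0,0,-0.2,0,0.04,0,0]
}}

```text
time_s: 3.9
eef_pos: [0.4571, 0.3292, 0.0356]
eef_rot: [1.0, -0.03, -0.001, 0.001]
force: [1.0, 0.0, -0.4]
grip_width: -0.0002
grasp_force: 0.0
```

```bash
python3 - <<'E'
from h import *
o=observe();print(o['eef_pos'],o['force'],o['grip_width'])
s=snap('side','s3full.png'); D=s['depth']
p=np.linalg.inv(s['T'])@np.r_[o['eef_pos'],1]; f=210/np.tan(np.radians(s['fovy'])/2)
u0,v0=s['cx']-f*p[0]/p[2],s['cy']+f*p[1]/p[2]; print('tcp px',u0,v0)
for u in (int(u0)-3,int(u0),int(u0)+3):
  for v in range(int(v0)-18,int(v0)+6,2):
    o_,d=ray(s,u,v); print(u,v,s['image'][v,u],(o_+d*D[v,u]).round(4))
s=snap('wrist','w3.png');c=snapshot('side')['image'][240:340,230:350]
w=cv2.resize(s['image'],(400,300));w2=cv2.resize(c,(400,300),interpolation=cv2.INTER_CUBIC)
cv2.imwrite('pics/c3.png',np.hstack([w,w2]))
E
```

```text
[0.45712385 0.32917333 0.03558348] [ 0.9792755   0.02444669 -0.35728827] -0.00020190970345596406
tcp px 302.70265547411026 317.4537246577625
299 299 [80 79 76] [0.4627 0.3809 0.1641]
299 301 [79 80 77] [0.4626 0.3813 0.1582]
299 303 [80 80 81] [0.462  0.3864 0.1579]
299 305 [67 65 66] [0.4616 0.3896 0.1554]
299 307 [86 72 63] [0.4655 0.3412 0.0873]
299 309 [97 80 73] [0.4653 0.3419 0.0811]
299 311 [134  89  53] [0.4653 0.3399 0.0713]
299 313 [168 107  62] [0.4673 0.3128 0.0287]
299 315 [169 117  84] [0.4667 0.3192 0.0294]
299 317 [148 107  82] [0.4661 0.3241 0.0281]
299 319 [105  85  74] [0.4654 0.3311 0.0298]
299 321 [103  83  72] [0.4647 0.3386 0.0322]
302 299 [76 72 72] [0.4566 0.379  0.1628]
302 301 [70 70 69] [0.4563 0.3815 0.1593]
302 303 [65 67 68] [0.4558 0.3864 0.1589]
302 305 [61 59 60] [0.4554 0.3895 0.1563]
302 307 [41 39 39] [0.4551 0.3913 0.152 ]
302 309 [34 35 31] [0.4583 0.3437 0.0846]
302 311 [61 55 52] [0.4583 0.3422 0.0754]
302 313 [110 104 106] [0.4599 0.317  0.0353]
302 315 [110 105 103] [0.4596 0.318  0.029 ]
302 317 [91 81 77] [0.4591 0.3226 0.0274]
302 319 [93 79 73] [0.4584 0.3302 0.0298]
302 321 [115 107 107] [0.4578 0.337  0.0312]
305 299 [50 49 47] [0.4528 0.3395 0.1155]
305 301 [70 64 67] [0.4505 0.3745 0.1517]
305 303 [38 40 36] [0.4496 0.3852 0.1584]
305 305 [40 38 39] [0.4493 0.3883 0.1559]
305 307 [35 37 34] [0.4492 0.3866 0.1471]
305 309 [46 44 44] [0.4516 0.3431 0.0849]
305 311 [60 56 56] [0.4515 0.3425 0.077 ]
305 313 [78 61 52] [0.4531 0.3124 0.0305]
305 315 [75 48 31] [0.4524 0.3201 0.0329]
305 317 [74 48 26] [0.4518 0.3255 0.0325]
305 319 [75 49 30] [0.4515 0.3282 0.0283]
305 321 [75 47 23] [0.4509 0.3343 0.0288]
```

View pics/c3.png

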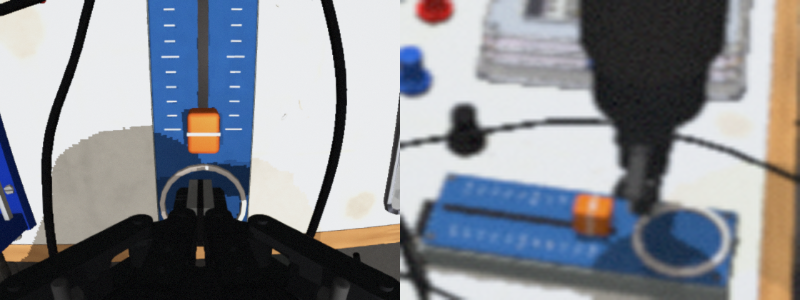

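Both cameras put the shut fingertips about 35 mm above the reported TCP. I'll descend in small steps while watching the force.

{"fn": "servo_tool", "kwargs": {
  "moves": [0,0,0.015,0,0,0,0,0.03,0,0,0,0,0.04,0,0]
}}

```text
time_s: 4.42
eef_pos: [0.458, 0.3295, 0.0281]
eef_rot: [1.0, -0.031, -0.0, 0.0]
force: [0.3, 0.7, 0.4]
grip_width: -0.0003
grasp_force: 0.0
```

{"fn": "servo_tool", "kwargs": {
  "moves": [0,0,0.02,0,0,0,0,0.04,0,0,0,0,0.06,0,0,0,0,0.08,0,0,0,0,0.08,0,0]
}}

```text
time_s: 5.05
eef_pos: [0.4578, 0.3294, 0.0119]
eef_rot: [1.0, -0.031, -0.0, 0.0]
force: [-0.9, 0.7, 0.3]
grip_width: 0.0001
grasp_force: 0.0
```

```bash
cat >> h.py <<'E'
def col(u,v0,v1,st=4):
    s=snap('wrist');D=s['depth']
    for v in range(v0,v1,st):
        o,d=ray(s,u,v);print(v,s['image'][v,u],(o+d*D[v,u]).round(4))
E
python3 - <<'E'
from h import *
col(285,130,300,7)
E
```

```text
130 [64 63 66] [0.5174 0.3246 0.0302]
137 [63 63 69] [0.5145 0.3248 0.0303]
144 [58 60 62] [0.5115 0.325  0.0305]
151 [58 56 60] [0.5085 0.3252 0.0305]
158 [39 48 67] [0.5054 0.3253 0.0306]
165 [17 43 92] [0.506  0.3256 0.052 ]
172 [ 52 123 230] [0.5047 0.3258 0.0589]
179 [ 69 160 231] [0.5022 0.3259 0.0594]
186 [ 71 160 233] [0.4998 0.3261 0.0601]
193 [ 65 152 231] [0.4972 0.3262 0.0599]
200 [ 90 158 228] [0.4947 0.3263 0.0603]
207 [ 99 162 233] [0.4919 0.3265 0.0599]
214 [ 59 143 231] [0.4891 0.3267 0.0596]
221 [ 57 139 232] [0.4866 0.3268 0.0602]
228 [ 56 134 232] [0.484  0.327  0.0604]
235 [88 54 45] [0.4695 0.3274 0.03  ]
242 [84 48 24] [0.4664 0.3276 0.031 ]
249 [83 88 93] [0.4638 0.3277 0.0332]
256 [53 54 57] [0.4679 0.3277 0.0499]
263 [54 57 57] [0.4678 0.3278 0.0563]
270 [48 49 48] [0.4682 0.3279 0.0632]
277 [42 42 45] [0.4675 0.328  0.0674]
284 [44 48 47] [0.4687 0.328  0.0748]
291 [59 61 61] [0.4672 0.3281 0.077 ]
298 [63 66 66] [0.465  0.3283 0.0778]
```

{"fn": "servo_tool", "kwargs": {
  "moves": [0.03,0,0.01,0,0,0.06,0,0.01,0,0,0.09,0,0.01,0,0,0.12,0,0.01,0,0,0.15,0,0.01,0,0,0.18,0,0.01,0,0,0.2,0,0.01,0,0,0.2,0,0.01,0,0]
}}

```text
time_s: 6.1
eef_pos: [0.4983, 0.327, 0.0103]
eef_rot: [1.0, -0.031, 0.0, 0.0]
force: [-0.8, -1.1, 0.8]
grip_width: 0.0001
grasp_force: 0.0
```

```bash
python3 - <<'E'
from h import *
col(285,150,270,10)
E
```

```text
150 [57 57 62] [0.5495 0.3227 0.0299]
160 [51 51 54] [0.5454 0.3229 0.0316]
170 [53 54 55] [0.5408 0.3232 0.0302]
180 [51 49 53] [0.5366 0.3234 0.0309]
190 [16 39 85] [0.5345 0.3237 0.0409]
200 [ 19  48 107] [0.5344 0.3239 0.056 ]
210 [ 67 155 235] [0.5315 0.3241 0.0594]
220 [ 65 152 234] [0.5282 0.3243 0.0609]
230 [ 57 144 233] [0.5238 0.3245 0.0593]
240 [ 38  84 171] [0.5203 0.3248 0.0603]
250 [ 27  68 160] [0.5158 0.325  0.0592]
260 [ 26  56 118] [0.5118 0.3252 0.0596]
```

{"fn": "servo_tool", "kwargs": {
  "moves": [0.02,0,0,0,0,0.04,0,0,0,0,0.06,0,0,0,0,0.08,0,0,0,0,0.1,0,0,0,0,0.1,0,0,0,0]
}}

```text
time_s: 6.9
eef_pos: [0.5122, 0.3257, 0.0102]
eef_rot: [1.0, -0.031, -0.004, 0.001]
force: [-32.8, 7.5, 18.6]
grip_width: 0.0
grasp_force: 16.4
```

The left unit is jammed: 33 N of resistance at about 44 mm of travel. It is the binding one. Now I'll back off, rise and go to the right unit.

{"fn": "servo_tool", "kwargs": {
  "moves": [-0.03,0,0,0,0,-0.1,0,0,0,0,-0.1,0,-0.3,0,0,-0.1,0,-0.6,0,0,-0.1,0,-0.85,0,0,-0.1,0,-0.85,0,0]
}}

```text
time_s: 7.65
eef_pos: [0.4999, 0.3289, 0.1853]
eef_rot: [1.0, -0.031, 0.003, -0.003]
force: [0.5, -0.1, -1.1]
grip_width: 0.0002
grasp_force: 0.0
```

```bash
python3 - <<'E'
from h import *
s=look(); rel(.449,-.313,.12,-8.5)
E
```

```text
knob 311 [285.2 139.6] [274 133  23  14] [0.5418 0.3238 0.06  ] near edge [0.5354 0.3241 0.055 ]
shift [-0.051  3.215  0.3  ] yaw 0.055 | now [0.4986 0.3279 0.1825] F [-0.3 -0.9 -1. ] t 7.7
```

{"fn": "servo_tool", "kwargs": {
  "moves": [-0.01,0.31,0,0.055,0,-0.02,0.62,0,0.055,0,-0.03,0.93,0,0.055,0,-0.03,1,0,0.055,0]
}}

```text
time_s: 8.2
eef_pos: [0.4781, 0.1246, 0.1792]
eef_rot: [0.997, -0.075, -0.001, 0.001]
force: [1.3, 1.3, -0.3]
grip_width: -0.0
grasp_force: 0.0
```

{"fn": "servo_tool", "kwargs": {
  "moves": [0,0.31,0,0,0,0,0.62,0,0,0,0,0.93,0,0,0,0,1,0,0,0]
}}

```text
time_s: 8.7
eef_pos: [0.4491, -0.0723, 0.1794]
eef_rot: [0.997, -0.075, -0.001, 0.0]
force: [-0.2, 0.3, -0.2]
grip_width: 0.0
grasp_force: 0.0
```

```bash
python3 - <<'E'
from h import *
rel(.449,-.313,.12,-8.5)
E
```

```text
shift [0.181 1.19  0.297] yaw -0.002 | now [ 0.4491 -0.0723  0.1794] F [-0.2  0.3 -0.2] t 8.7
```

{"fn": "servo_tool", "kwargs": {
  "moves": [0.06,0.31,0,0,0,0.12,0.62,0,0,0,0.18,0.93,0,0,0,0.18,1,0,0,0]
}}

```text
time_s: 9.2
eef_pos: [0.4564, -0.2754, 0.1788]
eef_rot: [0.997, -0.075, -0.001, 0.0]
force: [-0.8, -0.2, -0.3]
grip_width: 0.0001
grasp_force: 0.0
```

{"fn": "servo_tool", "kwargs": {
  "moves": [0,0.19,0.1,0,0,0,0.19,0.3,0,0,0,0.19,0.3,0,0]
}}

```text
time_s: 9.57
eef_pos: [0.4487, -0.3092, 0.1171]
eef_rot: [0.997, -0.074, -0.003, -0.001]
force: [0.1, 0.5, -1.2]
grip_width: 0.0002
grasp_force: 0.0
```

```bash
python3 - <<'E'
from h import *
s=look(); rel(.449,-.313,.012,-8.5); cv2.imwrite('pics/w4.png',s['image'])
E
```

```text
knob 544 [287.7 128.9] [273 120  30  19] [ 0.5019 -0.3212  0.06  ] near edge [ 0.4954 -0.3204  0.055 ]
knob 489 [287.5 150.7] [273 143  30  17] [ 0.4879 -0.3192  0.06  ] near edge [ 0.4816 -0.3184  0.055 ]
shift [-0.002  0.017  0.537] yaw 0.001 | now [ 0.4503 -0.3098  0.1194] F [0.6 0.2 1. ] t 9.625
```

View pics/w4.png

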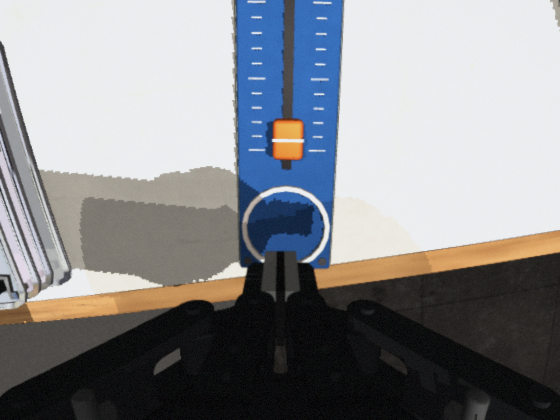

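Knob at (288,140) and dish at (287,228), aligned apart from a 3.5 mm shift in y. I'll descend and push.

{"fn": "servo_tool", "kwargs": {
  "moves": [0,0.017,0.3,0,0,0,0.017,0.535,0,0,0,0.017,0.535,0,0,0.06,0.017,0.535,0,0,0.12,0.017,0.535,0,0,0.18,0.017,0.535,0,0,0.24,0.017,0.535,0,0,0.3,0.017,0.535,0,0,0.36,0.017,0.535,0,0,0.42,0.017,0.535,0,0,0.46,0.017,0.535,0,0,0.46,0.017,0.535,0,0]
}}

```text
time_s: 11.12
eef_pos: [0.5422, -0.3276, 0.0131]
eef_rot: [0.997, -0.074, 0.0, 0.0]
force: [-0.4, -0.6, -0.8]
grip_width: -0.0002
grasp_force: 0.0
```

{"fn": "servo_tool", "kwargs": {
  "moves": [0.02,0,0,0,0,0.04,0,0,0,0,0.06,0,0,0,0,0.08,0,0,0,0,0.1,0,0,0,0,0.1,0,0,0,0]
}}

```text
time_s: 11.88
eef_pos: [0.5612, -0.3305, 0.0132]
eef_rot: [0.997, -0.074, -0.0, -0.0]
force: [-1.0, 0.3, -1.1]
grip_width: -0.0005
grasp_force: 0.7
```

{"fn": "servo_tool", "kwargs": {
  "moves": [0.01,0,0,0,0,0.02,0,0,0,0,0.03,0,0,0,0,0.03,0,0,0,0]
}}

```text
time_s: 12.38
eef_pos: [0.5612, -0.3305, 0.0131]
eef_rot: [0.997, -0.074, -0.005, -0.001]
force: [-17.6, 4.3, 12.5]
grip_width: -0.0001
grasp_force: 9.2
```

The right slider hit its end stop at about 98 mm, so that unit is free. I'll retreat upward, check both knobs and the scope's clearance, then plan the grasp.

{"fn": "servo_tool", "kwargs": {
  "moves": [-0.05,0,0,0,0,-0.1,0,0,0,0,-0.1,0,-0.3,0,40,-0.1,0,-0.6,0,60,-0.1,0,-0.85,0,60,-0.1,0,-0.85,0,60]
}}

```text
time_s: 13.12
eef_pos: [0.5503, -0.3295, 0.1891]
eef_rot: [0.997, -0.073, 0.005, 0.001]
force: [0.0, -0.3, -1.1]
grip_width: 0.06
grasp_force: 0.0
```

```bash
python3 - <<'E'
from h import *
s=look()
a=snap('top');D=a['depth']
for b in blobs(a,(5,130,90),(20,255,255),20): 
  if b[1][1]>190: print('orange top',b[0],b[1],onz(a,*b[1],.06).round(4))
for u in(240,253,265):
  print([ (o+d*D[v,u]).round(3).tolist() for v in (185,195,198,201,204,207,210,216) for o,d in [ray(a,u,v)]])
b=snap('side')
P=[onz(a,252.9,183.7,z) for z in (.02,.03)];print(P, [onz(b,239.7,240.4,z) for z in(.01,.02,.03)])
rel(.649,.069,.12,0)
E
```

```text
knob 300 [281.  141.3] [270 135  23  14] [ 0.5902 -0.3359  0.06  ] near edge [ 0.5838 -0.335   0.055 ]
ell [278.5 299.7] [55.  62.4] [ 0.427 -0.309  0.035]
ell [278.5 299.6] [51.4 58.7] [ 0.4271 -0.309   0.035 ]
ell [429.8  24.8] [ 6.9 93.5] [ 0.6713 -0.479   0.035 ]
ell [161.5  28.7] [38.3 42.8] [ 0.7011 -0.2468  0.035 ]
orange top 20 [413.1 218. ] [ 0.5752 -0.3298  0.06  ]
orange top 30 [147.1 224. ] [0.5411 0.3225 0.06  ]
orange top 35 [146.5 229.8] [0.5267 0.323  0.06  ]
orange top 47 [ 41.9 296.4] [0.3581 0.5629 0.06  ]
orange top 22 [ 23.2 298.6] [0.3513 0.6078 0.06  ]
orange top 26 [141.7 296.4] [0.366  0.3231 0.06  ]
orange top 26 [209.1 299.2] [0.3642 0.1623 0.06  ]
orange top 1152 [480.1 307.8] [ 0.3591 -0.4897  0.06  ]
[[0.661, 0.104, -0.0], [0.635, 0.103, -0.005], [0.625, 0.102, 0.004], [0.604, 0.098, 0.064], [0.598, 0.098, 0.059], [0.591, 0.098, 0.057], [0.583, 0.097, 0.06], [0.571, 0.098, 0.043]]
[[0.653, 0.069, 0.036], [0.636, 0.069, -0.003], [0.627, 0.069, -0.001], [0.324, 0.017, 1.342], [0.599, 0.066, 0.057], [0.592, 0.066, 0.057], [0.584, 0.066, 0.057], [0.571, 0.066, 0.045]]
[[0.662, 0.039, 0.003], [0.636, 0.038, 0.001], [0.628, 0.038, 0.002], [0.607, 0.037, 0.06], [0.601, 0.037, 0.052], [0.593, 0.037, 0.056], [0.585, 0.036, 0.057], [0.572, 0.036, 0.045]]
[array([0.66011533, 0.06983594, 0.02      ]), array([0.65757111, 0.06943743, 0.03      ])] [array([0.66421485, 0.0649653 , 0.01      ]), array([0.66142311, 0.07522618, 0.02      ]), array([0.65863136, 0.08548707, 0.03      ])]
shift [ 0.212 -2.039  0.315] yaw -0.094 | now [ 0.5471 -0.3281  0.1828] F [-0.2 -0.4 -0.2] t 13.275
```

Right knob is at 98 mm and left at 43 mm. The red marker is near (0.659, 0.070). The scope edge (x 0.605, z 0.06) leaves clearance.

{"fn": "servo_tool", "kwargs": {
  "moves": [0,-0.31,0,-0.09,60,0.05,-0.62,0,-0.09,60,0.1,-0.93,0,-0.09,60,0.13,-1,0,-0.09,60]
}}

```text
time_s: 13.78
eef_pos: [0.6026, -0.1311, 0.1817]
eef_rot: [1.0, -0.001, -0.001, -0.0]
force: [-0.2, -0.2, 0.6]
grip_width: 0.0601
grasp_force: 0.0
```

```bash
python3 - <<'E'
from h import *
rel(.659,.070,.12,0)
E
```

```text
shift [ 0.28  -1.006  0.308] yaw -0.002 | now [ 0.6026 -0.1311  0.1817] F [-0.2 -0.2  0.6] t 13.775
```

{"fn": "servo_tool", "kwargs": {
  "moves": [0.1,-0.28,0.08,0,60,0.2,-0.56,0.16,0,60,0.28,-0.84,0.3,0,60,0.28,-1,0.3,0,60,0.28,-1,0.3,0,60]
}}

```text
time_s: 14.4
eef_pos: [0.6591, 0.0669, 0.121]
eef_rot: [1.0, -0.002, -0.001, 0.001]
force: [0.3, -0.6, 0.8]
grip_width: 0.06
grasp_force: 0.0
```

```bash
python3 - <<'E'
from h import *
s=snap('wrist','w5.png');D=s['depth']
hsv=cv2.cvtColor(s['image'],cv2.COLOR_BGR2HSV)
m=cv2.inRange(hsv,(0,130,60),(6,255,255))|cv2.inRange(hsv,(174,130,60),(180,255,255))
n,l,st,c=cv2.connectedComponentsWithStats(m)
for i in range(1,n):
  if st[i,4]>150:
    Q=[ (o+d*D[v,u]) for v,u in np.argwhere(l==i) for o,d in [ray(s,u,v)]]
    Q=np.array(Q); t=Q[(Q[:,2]>.036)&(Q[:,2]<.045)]
    print(st[i],c[i],'top',len(t),t[:,:2].min(0) if len(t) else '',t[:,:2].max(0) if len(t) else '')
rel(.659,.070,.12,0)
col(284,230,300,6)
col(240,230,300,10)
E
```

```text
[ 258  167   40   43 1299] [277.16474211 187.2986913 ] top 630 [0.65327684 0.0596463 ] [0.6739501  0.08053585]
shift [-0.001 -0.022  0.008] yaw -0.003 | now [0.6591 0.0656 0.1216] F [-0.2 -0.9  0. ] t 14.45
230 [192 204 210] [ 6.216e-01  6.330e-02 -2.000e-04]
236 [187 200 204] [ 0.6158  0.0633 -0.0007]
242 [96 93 94] [0.6142 0.0634 0.0096]
248 [139 137 137] [0.6084 0.0634 0.0092]
254 [72 68 71] [0.609  0.0635 0.0231]
260 [102  96  99] [0.6059 0.0636 0.0282]
266 [117 104 102] [0.6075 0.0638 0.0426]
272 [193 180 187] [0.6011 0.0637 0.0403]
278 [174 165 161] [0.6061 0.0639 0.0597]
284 [181 170 165] [0.5997 0.0639 0.0572]
290 [183 174 167] [0.5947 0.0639 0.0573]
296 [184 174 167] [0.5909 0.0639 0.0597]
230 [124 135 139] [0.6222 0.1015 0.0008]
240 [106 113 117] [ 0.6118  0.1021 -0.0014]
250 [133 127 125] [0.6068 0.1012 0.0096]
260 [92 89 91] [0.6062 0.0991 0.0288]
270 [142 135 138] [0.6048 0.0975 0.0442]
280 [157 156 156] [0.6043 0.0959 0.0595]
290 [182 173 165] [0.5954 0.0963 0.0586]
```

View pics/w5.png

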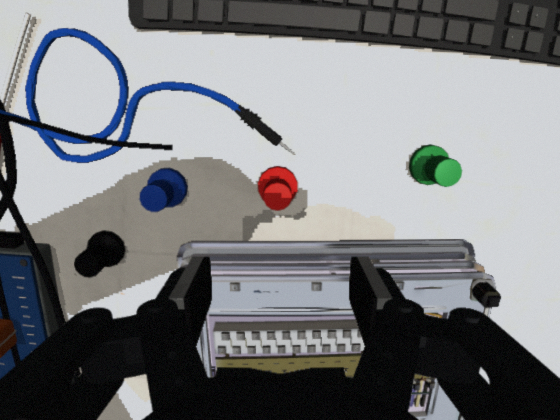

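The red marker's top is at (278,196), giving a centre of (0.6636, 0.070). Blue (162,190), black (100,250) and green (437,165) are well clear of the fingers. I'll descend and grip.

{"fn": "servo_tool", "kwargs": {
  "moves": [0.022,-0.021,0.2,0,60,0.022,-0.021,0.4,0,60,0.022,-0.021,0.55,0,60,0.022,-0.021,0.63,0,60,0.022,-0.021,0.675,0,60,0.022,-0.021,0.675,0,60,0.022,-0.021,0.675,0,10,0.022,-0.021,0.675,0,10,0.022,-0.021,0.675,0,10,0.022,-0.021,0.675,0,10,0.022,-0.021,0.675,0,10]
}}

```text
time_s: 15.92
eef_pos: [0.6648, 0.0697, -0.0105]
eef_rot: [1.0, -0.003, 0.001, -0.0]
force: [-1.2, -0.3, 6.4]
grip_width: 0.0199
grasp_force: 58.7
```

{"fn": "servo_tool", "kwargs": {
  "moves": [0,0,-0.2,0,10,0,0,-0.5,0,10,0,0,-0.8,0,10,0,0,-0.85,0,10,0,0,-0.85,0,10]
}}

```text
time_s: 16.55
eef_pos: [0.6642, 0.0697, 0.1591]
eef_rot: [1.0, -0.003, 0.001, -0.001]
force: [0.3, -0.4, -0.6]
grip_width: 0.0194
grasp_force: 58.9
```

```bash
python3 - <<'E'
from h import *
s=snap('wrist');b=snap('side');o=observe();print(o['eef_pos'],o['grip_width'],o['grasp_force'])
p=np.linalg.inv(b['T'])@np.r_[o['eef_pos']+[0,0,.02],1]; f=210/np.tan(np.radians(b['fovy'])/2)
u,v=int(b['cx']-f*p[0]/p[2]),int(b['cy']+f*p[1]/p[2])
c=b['image'][max(v-60,0):v+60,u-80:u+80]
cv2.imwrite('pics/c6.png',np.hstack([cv2.resize(s['image'],(400,300)),cv2.resize(c,(400,300),interpolation=cv2.INTER_CUBIC)]))
rel(.431,.3305,.165,-3.5)
D=b['depth'];hsv=cv2.cvtColor(b['image'],cv2.COLOR_BGR2HSV)
m=cv2.inRange(hsv,(0,130,50),(6,255,255))|cv2.inRange(hsv,(174,130,50),(180,255,255)); m[:v-45]=0;m[v+45:]=0;m[:,:u-40]=0;m[:,u+40:]=0
Q=np.array([ (o_+d*D[y,x]) for y,x in np.argwhere(m>0) for o_,d in [ray(b,x,y)]]);print(len(Q),Q.min(0),Q.max(0),np.median(Q,0))
E
```

```text
[0.66309073 0.06926854 0.15660993] 0.019780066608648963 58.88529905118048
shift [-1.169 -1.298 -0.04 ] yaw 0.035 | now [0.6631 0.0693 0.1566] F [-0.7 -0.2 -1.1] t 16.65
63 [ 0.64865398 -0.3277103   0.02535568] [0.8189826  0.1032935  0.31731145] [0.66356349 0.07584454 0.17655731]
```

View pics/c6.png

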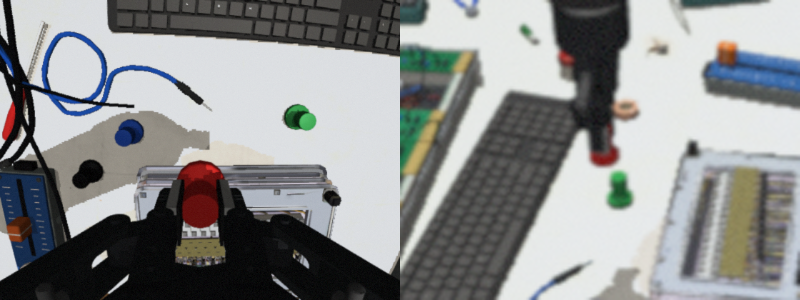

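The marker hangs upright between the pads (left panel 203,195), with the green one untouched. Now carry it to the left dish.

{"fn": "servo_tool", "kwargs": {
  "moves": [-0.2,-0.22,0,0.035,10,-0.4,-0.44,0,0.035,10,-0.6,-0.66,0,0.035,10,-0.8,-0.88,0,0.035,10,-0.85,-0.94,0,0.035,10,-0.85,-0.94,0,0.035,10]
}}

```text
time_s: 17.4
eef_pos: [0.4943, 0.2589, 0.1571]
eef_rot: [1.0, -0.03, -0.001, 0.001]
force: [-0.1, 0.2, -0.0]
grip_width: 0.0198
grasp_force: 58.9
```

```bash
python3 - <<'E'
from h import *
rel(.432,.3305,.07,-3.5)
E
```

```text
shift [-0.332 -0.34   0.435] yaw 0.001 | now [0.4943 0.2589 0.1571] F [-0.1  0.2 -0. ] t 17.4
```

{"fn": "servo_tool", "kwargs": {
  "moves": [-0.17,-0.17,0,0,10,-0.332,-0.34,0,0,10,-0.332,-0.34,0.2,0,10,-0.332,-0.34,0.435,0,10,-0.332,-0.34,0.435,0,10,-0.332,-0.34,0.435,0,10]
}}

```text
time_s: 18.15
eef_pos: [0.4344, 0.3303, 0.0722]
eef_rot: [1.0, -0.031, 0.0, 0.0]
force: [1.0, 0.3, -0.9]
grip_width: 0.0197
grasp_force: 58.9
```

```bash
python3 - <<'E'
from h import *
rel(.432,.3305,.021,-3.5)
s=snap('wrist');D=s['depth'];hsv=cv2.cvtColor(s['image'],cv2.COLOR_BGR2HSV)
m=cv2.inRange(hsv,(0,130,50),(6,255,255))|cv2.inRange(hsv,(174,130,50),(180,255,255))
Q=np.array([ (o_+d*D[y,x]) for y,x in np.argwhere(m>0) for o_,d in [ray(s,x,y)]]);Q=Q[np.abs(Q[:,0]-.44)<.06];print(len(Q),Q.min(0),Q.max(0))
E
```

```text
shift [-0.012 -0.     0.256] yaw -0.001 | now [0.4344 0.3303 0.0722] F [ 1.   0.3 -0.9] t 18.15
4420 [0.41465371 0.31153211 0.02922705] [0.44981012 0.35286805 0.12490735]
```

{"fn": "servo_tool", "kwargs": {
  "moves": [-0.008,0,0.1,0,10,-0.008,0,0.2,0,10,-0.008,0,0.24,0,10,-0.008,0,0.256,0,10,-0.008,0,0.256,0,10]
}}

```text
time_s: 18.82
eef_pos: [0.432, 0.3309, 0.0209]
eef_rot: [1.0, -0.031, 0.0, -0.0]
force: [-1.1, 0.4, -0.2]
grip_width: 0.0198
grasp_force: 58.9
```

{"fn": "servo_tool", "kwargs": {
  "moves": [0,0,0.006,0,10,0,0,0.012,0,10,0,0,0.012,0,10]
}}

```text
time_s: 19.2
eef_pos: [0.4321, 0.3309, 0.0194]
eef_rot: [1.0, -0.03, 0.001, -0.001]
force: [-3.7, -2.5, 12.2]
grip_width: 0.02
grasp_force: 60.3
```

Contact with the dish floor. Release, pause, then lift straight up.

{"fn": "servo_tool", "kwargs": {
  "moves": [0,0,-0.004,0,20,0,0,-0.004,0,35,0,0,-0.004,0,45,0,0,-0.004,0,45,0,0,-0.1,0,45,0,0,-0.3,0,45,0,0,-0.5,0,45,0,0,-0.7,0,45,0,0,-0.7,0,45]
}}

```text
time_s: 20.32
eef_pos: [0.433, 0.3321, 0.1611]
eef_rot: [1.0, -0.03, 0.002, -0.002]
force: [0.0, -0.8, -1.6]
grip_width: 0.0449
grasp_force: 0.0
```

```bash
python3 - <<'E'
from h import *
s=look();cv2.imwrite('pics/w7.png',s['image']);D=s['depth'];hsv=cv2.cvtColor(s['image'],cv2.COLOR_BGR2HSV)
m=cv2.inRange(hsv,(0,130,50),(6,255,255))|cv2.inRange(hsv,(174,130,50),(180,255,255))
Q=np.array([ (o_+d*D[y,x]) for y,x in np.argwhere(m>0) for o_,d in [ray(s,x,y)]]);Q=Q[np.hypot(Q[:,0]-.432,Q[:,1]-.33)<.04]
t=Q[Q[:,2]>.064];print(len(Q),len(t),t.min(0),t.max(0),t.mean(0),observe()['force'])
E
```

```text
knob 336 [283.1  50.1] [272  43  26  16] [0.5413 0.3236 0.06  ] near edge [0.5363 0.3238 0.055 ]
knob 356 [283.4  70.6] [272  63  26  16] [0.5273 0.3244 0.06  ] near edge [0.522  0.3247 0.055 ]
knob 357 [312.7 240.4] [260 236 102  10] [0.3927 0.3104 0.06  ] near edge [0.3861 0.3102 0.055 ]
1221 602 [0.42018906 0.32063594 0.06408712] [0.44107678 0.34177106 0.07168913] [0.43102151 0.33141318 0.06958474] [-0.53680844  0.52586745 -1.13087112]
```

View pics/w7.png

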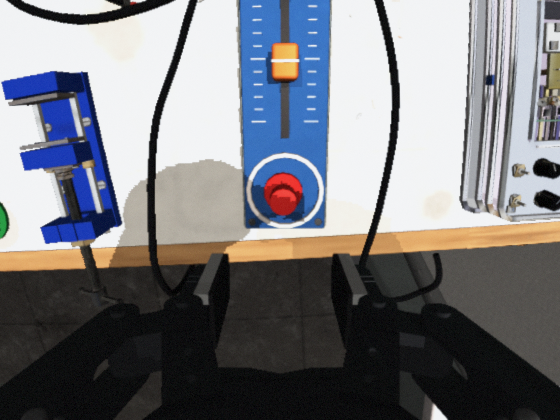

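The red marker stands upright in the middle of the dish (283,193), its top at z 0.070, and the left knob (285,61) is still at its jam. The gripper is well clear.

```bash
python3 -c "
from rig import *
print(sign_off())"
```

```text
the job is handed in; nothing more can be done
None
```

The job is handed in: the right slider ran to the far end (about 98 mm), the left one jammed at about 43 mm, and the red marker stands upright and released in the left unit's dish; the hand-in gave no verdict.

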